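# Close up the fittings case

## Task

Close up the grey fittings case on the bench using pushes of the fingers only: first gently push the upright metal flap down until it lies flat inside the case over the fittings, and only then gently push the open cover over until it is fully shut. Do not pinch or lift anything or force the hinges; the case stays standing where it is (to within 3 cm), and the other things on the bench are left alone.

Things in the scene. Friction and masses are not known exactly. Their poses are not given: they have to be found in the camera images.
- case: grey plastic case, 220 mm (its x) by 210 mm (its y) by 70 mm high, walls 5 mm, about 2.4 kg, loose on the bench on its own weight. Origin: centre of its underside; z up. Its cover is hinged on its +y wall. Inside, two partitions run along x; fixed pipe fittings lie below 50 mm
- flap (a joint): angle of the flap, an aluminium plate 200 mm (along the case's x) by 115 mm by 4 mm. 0 = lying flat inside the case over the middle compartment, with its upper face 54 mm above the bench (16 mm below the case's rim); 1.57 = upright, free edge 165 mm above the bench. Stop at 1.62. To fold it down, its free edge goes towards the case's +y and down. Stiff hinge (0.13 N m): it stays where it is left. The stop at 0 is hard
- flap_hinge (a point): middle of the flap's hinge line, which runs along the case's x; at (0, -71, 50) mm in the case's frame. The plate extends from it; flat, it reaches +y 115 mm and its 4 mm thickness lies above this point
- flap_edge (a point): middle of the flap's free edge, 115 mm from its hinge, on the face that is the upper one when flat (the -y face when it stands)
- cover (a joint): angle of the cover, a grey plastic plate 220 mm (along the case's x) by 210 mm by 8 mm, two 2 mm ribs outside. 0 = shut, lying on the case's rim, its upper face 79 mm above the bench; 1.57 = upright over the case's +y wall; more = leaning outward (stop at 1.95). Closing, its free edge goes up over and down to the case's -y wall. Stiff hinge (0.45 N m): it stays where it is left at any angle. The stop at 0 is hard
- cover_hinge (a point): middle of the cover's hinge line, which runs along the case's x; at (0, 105, 70.5) mm in the case's frame. Shut, the plate reaches -y 210 mm from it and its 8 mm thickness lies above this point
- cover_edge (a point): middle of the cover's free edge, 210 mm from its hinge, on the outer face (the upper one when shut, the +y face when it stands)
- collar: bystander: steel ring, 60 mm across, 25 mm high. Origin: centre of its underside
- tape: bystander: black roll, 90 mm across, 24 mm high, flat on the bench. Origin: centre of its underside
- wrench: bystander: steel spanner lying flat. Origin: about the middle of its length, on its underside
- oil: bystander: small white bottle, 44 mm across, 110 mm high, standing. Origin: centre of its underside
- tee: bystander: white plastic pipe tee, about 80 by 60 by 40 mm, lying. Origin: about the middle of its length, on its underside
- bin: bystander: yellow open bin, 160 x 110 x 60 mm. Origin: centre of its underside
- carton: bystander: cardboard box, 120 x 90 x 70 mm. Origin: centre of its underside

How it is judged:
By the outcome, as a careful person would: the job done as asked, in the order asked, and still so for the second after the job is handed in, with the robot touching nothing.
It also fails if it takes over 58 s, if anything falls off the work surface, if the arm or the gripper's body presses on something with over 40 N, if the wrist force passes 120 N, or if a joint passes its speed limit or range.

## Robot

A 6-joint arm with a two-finger parallel gripper is mounted at the origin on the work surface. World frame = base frame: x ahead of the robot, y to its left, z up, the work surface at z = 0. Lengths are in mm, angles in rad, forces in N, time in s.
With the tool pointing down it reaches from about 350 to 975 mm from the base axis. Payload 7.1 kg.
Tool frame: the origin (TCP) lies at the very end of the fingers, on their centre line; the grasp point (between the pads) lies 19 mm behind it; z points along the fingers, x is the direction in which the jaws open and shut, and the axes are right-handed (so a half turn about z gives the same grasp; the last joint's range is limited). The gripper opens to 88 mm and grips with 3 to 60 N. Pads are 20 mm wide; open, the fingers measure 115 mm over their backs; the gripper's body (75 mm by 178 mm) begins 61 mm behind the grasp point.
Start: joints at [-1.311, 0.423, 1.63, -0, 1.089, -0.019], TCP at [172.02, -600.844, 222.675] pointing down, gripper open.
Joint ranges: [-3, 3], [-0.9, 2.11], [0.09, 2.58], [-1.31, 4.45], [0.11, 2.69], [-2.54, 2.54]. Speed limits (rad/s): [2.39, 2.39, 3.01, 3.14, 3.14, 3.14].

## Interface

Orientations are given as a rotation vector (axis times angle).
In Python, from workcell import * gives the robot as it stands.
- The arm moves only by the tool arm_command, never from a script. Its argument "increments" is a list of rows, each a list of 2 entries, a list of its own where there are three numbers: the shift along the tool's x, y, z in cm, then the turn about the tool's z in degrees. In form: [[[dx, dy, dz], turn], ...]. A call has 1 to 20 rows; each row shifts and turns the pose as measured when the row begins, along the tool's axes as they then stand; what a row does not reach is not made up. A row lasts 1/10 s, in which the tool goes at most 50 mm and 8.59 degrees, less where a joint would pass 70% of its speed; a pose out of reach is approached as far as the arm can. A call is refused whole if a number of a shift passes 5 or a number of a turn 8.59, either way. A call with a gripper value outside its range is refused whole. "gripper" is the opening, from 0 (shut) to 1 (fully open), set as the call begins (left out, the last holds). The fingers move at their own pace and stop on an object; the grip force is fixed at half the most. Time passes only in rows, so rows that do not move let the fingers close. It gives the time, the measured TCP pose, the force and the opening at its end, in the units of the state.
- get_obs(): the state, without advancing time (a new reading comes with each control period).
- get_image(name): name is "side" or "top" or "wrist"; returns the picture (420x560x3 uint8, red, green, blue); there is no depth.
- camera_params(name): a dict with "K" (3x3 intrinsics, pixels), "rvec" (rotation vector, rad) and "tvec" (3), from world to camera coordinates, as OpenCV has them; the wrist camera has in their place "T_tool_cam" (4x4, takes a point from camera to tool coordinates, whose origin is the TCP and whose axes are the tool frame's). Camera axes: x right, y down, z forward; pixel columns grow to the right and rows downward; lengths in mm; the calibration is good to about 2 mm. A picture is of the moment at which its call begins: read the wrist's pose just before it. camera_params takes no time and is no camera call.
- close_job(): hands the job in, once; it reports no verdict.
The state is a dict: "t": time; "qpos": joint angles; "qvel": joint speeds; "joint_torque": joint torques, N m; "ee_pos": TCP position; "orientation": TCP orientation; "ft_force": force on the tool from outside, world axes, zero at the start; "moment": the same for the moment, N m; "width": finger opening in mm.
Only numpy, scipy, OpenCV 4.12 (cv2) and the standard library are available. Lean on these libraries where they do the work, as an engineer would, in place of code of your own. Each camera call takes 0.05 s, during which the arm holds its last target.

## Working session

There is one attempt and no reset: what is moved stays moved. The work goes in short steps, Python scripts to look and compute and a tool call to move; the robot and the scene stay as the last step left them, time stands still between calls to the robot, and variables do not carry over. Pictures are saved under pics/ and viewed, and the job is handed in when it is done.

Besides the shell and the picture viewer there is one more tool, called as name(argument=value, ...) on one line, values as JSON. arm_command: Moves the arm, as the interface text tells. Its arguments: {"type":"object","properties":{"increments":{"type":"array","items":{"type":"array"}},"gripper":{"type":"number"}},"required":["increments"]}

```bash
mkdir -p pics; ls
python3 - <<'E'
from workcell import *
import cv2
for n in ("side","top","wrist"):
    o=get_obs(); im=get_image(n); cv2.imwrite(f"pics/{n}0.png",im[:,:,::-1]); print(n,camera_params(n))
print(get_obs())
E
```

```text
pics
side {'K': array([[419.79273513,   0.        , 281.84722278],
       [  0.        , 419.79273513, 210.82537386],
       [  0.        ,   0.        ,   1.        ]]), 'rvec': array([ 0.38455549, -2.82185835,  1.07039133]), 'tvec': array([ 515.99614221,  180.05610957, 1188.37463509])}
top {'K': array([[482.67382579,   0.        , 285.44268089],
       [  0.        , 482.67382579, 211.45521661],
       [  0.        ,   0.        ,   1.        ]]), 'rvec': array([ 2.17617213, -2.14147484,  0.13964077]), 'tvec': array([  -8.18883703,  561.21416849, 1608.31557365])}
wrist {'K': array([[350.92452686,   0.        , 276.55396023],
       [  0.        , 350.92452686, 207.96908274],
       [  0.        ,   0.        ,   1.        ]]), 'T_tool_cam': array([[ 9.99998563e-01,  9.27922343e-04, -1.41881470e-03,
        -8.08850993e-02],
       [-5.01787274e-04,  9.61412695e-01,  2.75109757e-01,
        -7.51024374e+01],
       [ 1.61934695e-03, -2.75108650e-01,  9.61411779e-01,
        -1.61629748e+02],
       [ 0.00000000e+00,  0.00000000e+00,  0.00000000e+00,
         1.00000000e+00]])}
{'t': 0.15, 'qpos': array([-1.31104091e+00,  4.23675088e-01,  1.63050894e+00, -7.70000572e-06,
        1.08859786e+00, -1.89678123e-02]), 'qvel': array([-0.00216464, -0.00044748, -0.00138932, -0.00253727,  0.00096924,
       -0.00036628]), 'joint_torque': array([-2.74338081e-04, -5.44982529e+01, -2.73919219e+01,  6.44123275e-02,
        2.04007456e-02, -7.65546201e-05]), 'ee_pos': array([ 171.88559976, -600.44744973,  222.07632154]), 'orientation': array([-2.50790830e+00,  1.89087853e+00,  1.47625952e-03]), 'ft_force': array([-0.88299938,  0.21873591, -0.326514  ]), 'moment': array([-0.0186248 , -0.02678227,  0.02721158]), 'width': 88.00274452528163}
```

View pics/side0.png

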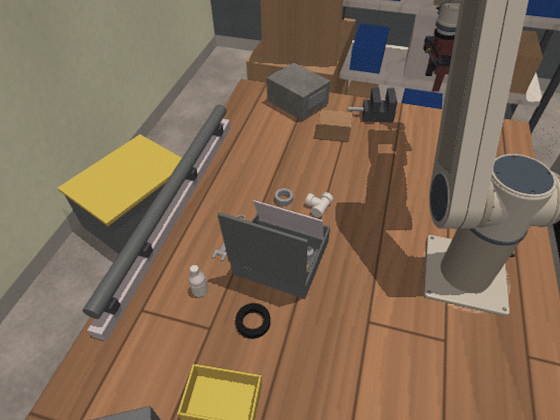

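View pics/top0.png

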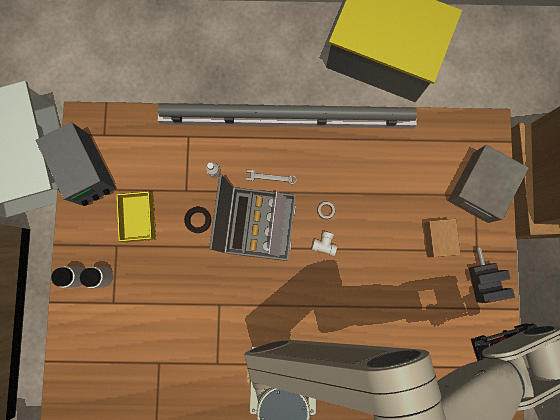

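View pics/wrist0.png

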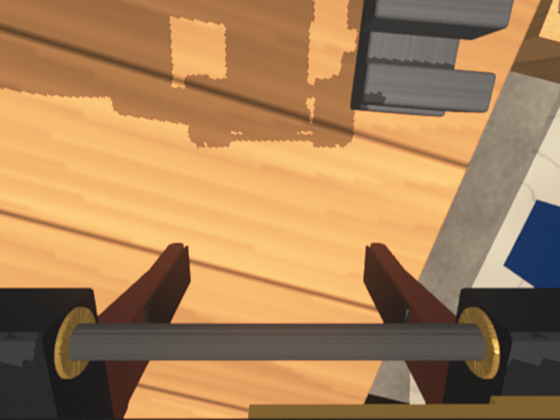

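The top view shows the case at about (253,223), its cover standing at the left (x≈220, world +y), the flap's plate at about (280,222) on the right. The side view shows the cover upright at about (262,250) with the flap behind it at (290,218). I'll zoom in for the corners.

Run:
```python
import cv2
a=cv2.imread("pics/top0.png")[160:280,180:350]; cv2.imwrite("pics/topz.png",cv2.resize(a,None,fx=4.7,fy=4.7,interpolation=cv2.INTER_CUBIC))
a=cv2.imread("pics/side0.png")[180:310,200:350]; cv2.imwrite("pics/sidez.png",cv2.resize(a,None,fx=4.6,fy=4.6,interpolation=cv2.INTER_CUBIC))
```

```text
(no output)
```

View pics/topz.png

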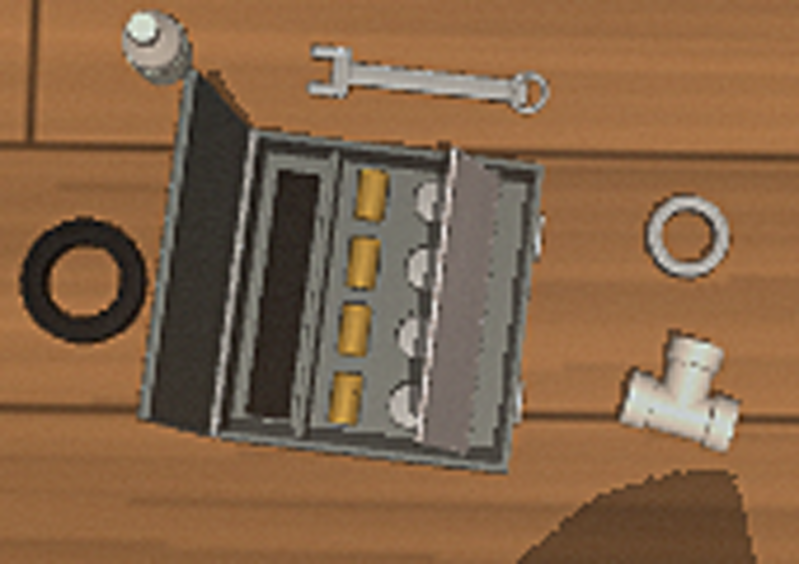

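View pics/sidez.png

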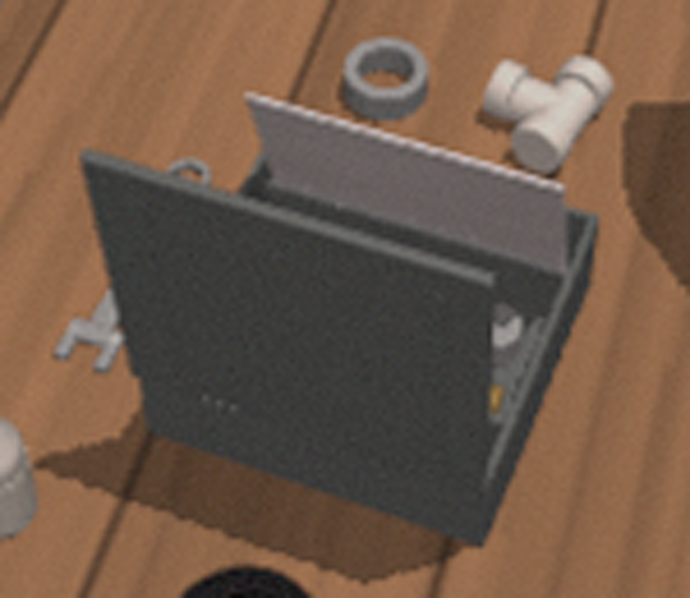

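Zoomed top: rim corners at about (248,130),(541,163),(507,470),(213,435); cover free edge (190,75)-(142,417); flap free edge (447,148)-(418,440). Zoomed side: cover edge (85,153)-(492,277); flap edge (247,96)-(562,187). Next I'll turn these into points.

```bash
cat > h.py <<'E'
import numpy as np, cv2
from workcell import *
def cam(n):
    p=camera_params(n);R=cv2.Rodrigues(p["rvec"])[0];return p["K"],R,np.array(p["tvec"]).reshape(3)
def ray(n,uv):
    K,R,t=cam(n);d=R.T@np.linalg.inv(K)@np.array([uv[0],uv[1],1.]);return -R.T@t,d/np.linalg.norm(d)
def plane(n,uv,z):
    c,d=ray(n,uv);return c+d*(z-c[2])/d[2]
def tri(u1,u2):
    c1,d1=ray("top",u1);c2,d2=ray("side",u2)
    s=np.linalg.lstsq(np.c_[d1,-d2],c2-c1,rcond=None)[0]
    a=c1+d1*s[0];b=c2+d2*s[1];return (a+b)/2,np.linalg.norm(a-b)
E
cat > m.py <<'E'
from h import *
np.set_printoptions(precision=1,suppress=True)
T=lambda x,y:(180+(x+.5)/4.7-.5,160+(y+.5)/4.7-.5)
S=lambda x,y:(200+(x+.5)/4.6-.5,180+(y+.5)/4.6-.5)
rim=[plane("top",T(*p),70)for p in[(248,130),(541,163),(507,470),(213,435)]]
print("rim +x+y,+x-y,-x-y,-x+y",rim)
c=np.mean(rim,0);print("c",c,"lens",[np.linalg.norm(rim[i]-rim[i-1]) for i in range(4)])
yv=(rim[0]+rim[3]-rim[1]-rim[2]);xv=rim[0]+rim[1]-rim[2]-rim[3]
print("yaw",np.degrees(np.arctan2(xv[1],xv[0])),np.degrees(np.arctan2(-yv[0],yv[1])))
for nm,a,b in[("cover+x",T(190,75),S(85,153)),("cover-x",T(142,417),S(492,277)),("flap+x",T(447,148),S(247,96)),("flap-x",T(418,440),S(562,187)),("rim-x-y",T(507,470),S(597,215))]:
    print(nm,*tri(a,b))
print("case bottom side view", plane("side",S(487,543),0),plane("side",S(150,432),0))
for n,p,z in[("tape",(84,280),24),("oil cap",(140,27),110),("collar",(687,236),25),("tee",(690,395),30),("wrL",(330,70),5),("wrR",(530,92),5)]:print(n,plane("top",T(*p),z))
E
python3 m.py
```

```text
rim +x+y,+x-y,-x-y,-x+y [array([635.7, 180.1,  70. ]), array([615.3, -29.2,  70. ]), array([397.3,  -8.3,  70. ]), array([418.5, 198.2,  70. ])]
c [516.7  85.2  70. ] lens [np.float64(217.94846355458338), np.float64(210.20964719521345), np.float64(218.989548806327), np.float64(207.53969561118768)]
yaw -5.126018213707492 -5.70113347312205
cover+x [632.5 193.7 284.9] 1.0620248531655772
cover-x [419.6 215.7 285. ] 1.5035167563851224
flap+x [607.1  35.8 171. ] 1.8520881509647529
flap-x [412.6  51.5 166.3] 1.950809024276479
rim-x-y [396.4  -8.3  76.3] 1.4298380213371669
case bottom side view [415.4 192.1   0. ] [634.  172.4   0. ]
tape [531.1 301.   24. ]
oil cap [700.4 253.3 110. ]
collar [ 570.5 -137.4   25. ]
tee [ 454.3 -139.7   30. ]
wrL [693.4 127.5   5. ]
wrR [679.2 -21.7   5. ]
```

Case centre is about (516.5, 85), yaw -5.4°. The flap leans about 1.33 rad and the cover about 1.6. Plan: turn the tool so its x lies along the case's x (tool y = case -y), shut the fingers, and go to the -y side of the flap.

arm_command(increments=[[[0,0,0],-8.5],[[0,0,0],-8.5],[[0,0,0],-8.5],[[0,0,0],-8.5],[[0,0,0],-8.5],[[0,0,0],-8.5],[[0,0,0],-8.5],[[0,0,0],-8.5]], gripper=0)

```text
t: 0.95
ee_pos: [171.4, -598.5, 219.2]
orientation: [-3.132, 0.137, 0.003]
ft_force: [-0.0, 0.5, 0.3]
width: 27.2
```

```bash
cat > p.py <<'E'
from h import *
np.set_printoptions(precision=2,suppress=True)
Cc=np.array([516.5,85,0]);yaw=np.radians(-5.4);X=np.array([np.cos(yaw),np.sin(yaw),0]);Y=np.array([-X[1],X[0],0])
def st():
    o=get_obs();R=cv2.Rodrigues(np.array(o["orientation"]))[0];d=o["ee_pos"]-Cc
    print("t",o["t"],"case xyz",d@X,d@Y,d[2],"toolx yaw",np.degrees(np.arctan2(R[1,0],R[0,0])),"F",o["ft_force"],"w",o["width"],"q",o["qpos"])
if __name__=="__main__":st()
E
python3 p.py
```

```text
t 0.95 case xyz -279.21345630366557 -712.9694119014002 219.2220701122384 toolx yaw -5.010651747406447 F [-0.03  0.51  0.32] w 27.230111264794765 q [-1.31  0.43  1.63  0.    1.09 -1.22]
```

arm_command(increments=[[[2,-4.3,-0.2],0],[[2,-4.3,-0.2],0],[[2,-4.3,-0.2],0],[[2,-4.3,-0.2],0],[[2,-4.3,-0.2],0],[[2,-4.3,-0.2],0],[[2,-4.3,-0.2],0],[[2,-4.3,-0.2],0],[[2,-4.3,-0.2],0],[[2,-4.3,-0.2],0],[[2,-4.3,-0.2],0],[[2,-4.3,-0.2],0],[[0,0,0],0]])

```text
t: 2.25
ee_pos: [462.2, -86.4, 245.2]
orientation: [-3.132, 0.136, -0.001]
ft_force: [-0.0, -0.5, -0.4]
width: 0.7
```

```bash
python3 p.py
```

```text
t 2.25 case xyz -37.896490932386186 -175.77587207798075 245.20916622548677 toolx yaw -4.966521636008474 F [-0.04 -0.5  -0.36] w 0.671289729969755 q [-0.21  0.16  1.94  0.01  1.04 -0.13]
```

arm_command(increments=[[[1.3,-2.6,0],0],[[1.3,-2.6,0],0],[[1.3,-2.6,0],0],[[0,0,3],0],[[0,0,3],0],[[0,0,3],0],[[0,0,3],0],[[0,0,0],0]])

```text
t: 3.05
ee_pos: [509.1, -10.5, 122.2]
orientation: [-3.134, 0.131, -0.003]
ft_force: [-0.7, 0.2, 0.5]
width: 0.2
```

```bash
cat > look.py <<'E'
from p import *
import sys
tag=sys.argv[1]
st()
a=get_image("top")[150:290,170:350,::-1];b=get_image("side")[150:310,190:360,::-1]
a=cv2.resize(a,(396*180//180,308));b=cv2.resize(b,(400,376))
a=cv2.resize(a,(400,376) if 0 else (396,308));a=cv2.copyMakeBorder(a,0,68,0,0,cv2.BORDER_CONSTANT)
cv2.imwrite(f"pics/{tag}.png",np.hstack([a,b]))
E
python3 look.py k1
```

```text
t 3.05 case xyz 1.6402234353076113 -95.77178521695511 122.20179065592463 toolx yaw -4.784500148244357 F [-0.72  0.18  0.47] w 0.21723112841472747 q [-0.05  0.4   1.95  0.01  0.78  0.03]
```

View pics/k1.png

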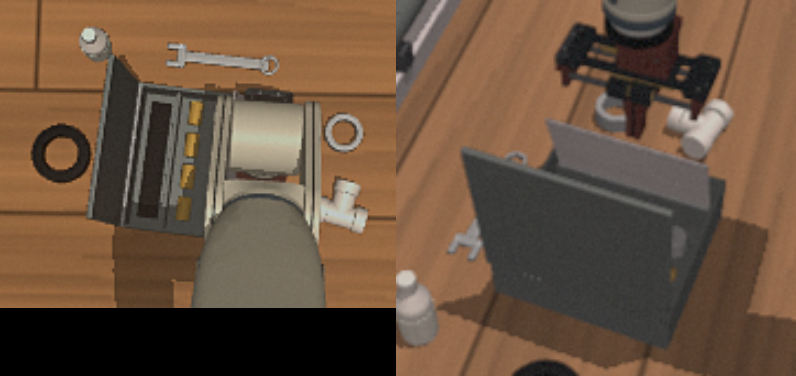

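The side view shows the shut fingers at about (635,125), behind the flap on its -y side and clear of it. Now I'll approach the flap slowly.

arm_command(increments=[[[0,-0.5,0],0],[[0,-0.5,0],0],[[0,-0.5,0],0],[[0,-0.5,0],0],[[0,-0.5,0],0],[[0,-0.4,0],0],[[0,-0.4,0.1],0]])

```text
t: 3.85
ee_pos: [518.4, 24.3, 130.9]
orientation: [-3.134, 0.132, -0.028]
ft_force: [0.4, -2.2, -0.4]
width: 0.5
```

```bash
python3 p.py
```

```text
t 3.85 case xyz 7.611917202648413 -60.22457360815999 130.8947143074415 toolx yaw -4.8140545011936755 F [ 0.35 -2.19 -0.4 ] w 0.5356406705385971 q [0.02 0.4  1.94 0.   0.79 0.1 ]
```

arm_command(increments=[[[-0.1,-0.3,0.3],0],[[-0.1,-0.3,0.3],0],[[-0.1,-0.3,0.4],0],[[-0.1,-0.2,0.4],0],[[-0.1,-0.2,0.4],0]])

```text
t: 4.35
ee_pos: [515.6, 39.1, 111.9]
orientation: [-3.134, 0.131, -0.031]
ft_force: [0.8, -0.7, 3.0]
width: 0.1
```

```bash
python3 p.py
```

```text
t 4.35 case xyz 3.4224450950029928 -45.73724021431587 111.94605540054528 toolx yaw -4.79506679958217 F [ 0.77 -0.69  2.98] w 0.1323167821420814 q [0.05 0.42 1.95 0.   0.74 0.13]
```

arm_command(increments=[[[0,-0.3,0.3],0],[[0,-0.3,0.3],0],[[0,-0.2,0.4],0],[[0,-0.2,0.4],0],[[0,-0.1,0.4],0],[[0,-0.1,0.4],0]])

```text
t: 4.95
ee_pos: [516.7, 52.6, 87.7]
orientation: [-3.134, 0.132, -0.03]
ft_force: [-0.2, -0.8, 3.1]
width: 0.8
```

```bash
python3 p.py
```

```text
t 4.95 case xyz 3.2508958780883197 -32.26710123398508 87.70183147830011 toolx yaw -4.809040105185084 F [-0.17 -0.79  3.09] w 0.7767258905681579 q [0.08 0.47 1.96 0.   0.69 0.16]
```

arm_command(increments=[[[0,-0.1,0.4],0],[[0,-0.1,0.4],0],[[0,-0.1,0.4],0],[[0,0,0.4],0],[[0,0,0.3],0],[[0,0,0.3],0]])

```text
t: 5.55
ee_pos: [517.3, 56.2, 63.5]
orientation: [-3.134, 0.132, -0.029]
ft_force: [0.4, 1.1, 1.7]
width: 0.6
```

```bash
python3 p.py
```

```text
t 5.55 case xyz 3.557868834798987 -28.630298164338562 63.45078479448414 toolx yaw -4.8228200068089295 F [0.44 1.14 1.7 ] w 0.6310223091942764 q [0.08 0.51 1.96 0.   0.64 0.16]
```

arm_command(increments=[[[0,0,0.2],0],[[0,0,0.2],0],[[0,0,0.2],0],[[0,0,0.1],0]])

```text
t: 5.95
ee_pos: [517.4, 56.2, 55.6]
orientation: [-3.134, 0.132, -0.029]
ft_force: [-0.7, 0.9, 1.9]
width: 0.1
```

```bash
python3 p.py
```

```text
t 5.95 case xyz 3.6091071138570694 -28.605182676976458 55.606439940111244 toolx yaw -4.836945790361248 F [-0.65  0.91  1.87] w 0.11971604792104237 q [0.08 0.53 1.97 0.   0.63 0.16]
```

arm_command(increments=[[[0,0,0.1],0],[[0,0,0.1],0]])

```text
t: 6.15
ee_pos: [517.4, 56.2, 54.1]
orientation: [-3.134, 0.132, -0.029]
ft_force: [-5.9, 0.8, 21.1]
width: 0.3
```

```bash
python3 p.py
```

```text
t 6.15 case xyz 3.651594669066434 -28.538677911569398 54.087548958415084 toolx yaw -4.83812659913869 F [-5.88  0.82 21.13] w 0.2603207680920105 q [0.08 0.53 1.97 0.   0.63 0.16]
```

The plate stopped hard at z≈54 with a force rise, so it is at its stop. I'll lift away and check.

arm_command(increments=[[[0,0,-0.5],0],[[0,0,-1],0],[[0,0,-4],0],[[0,0,-4.5],0],[[0,0,-4.5],0],[[0,0,-4.5],0],[[0,0,-4.5],0],[[0,0,-3],0],[[0,0,0],0]])

```text
t: 7.05
ee_pos: [510.4, 54.1, 332.5]
orientation: [-3.135, 0.132, -0.026]
ft_force: [1.0, -0.0, 0.4]
width: 0.5
```

```bash
python3 look.py k2
python3 - <<'E'
from h import *
cv2.imwrite("pics/w2.png",get_image("wrist")[:,:,::-1])
E
```

```text
t 7.05 case xyz -3.1486520512038627 -31.35229963165722 332.48966642760956 toolx yaw -4.83639349097112 F [ 1.04 -0.03  0.36] w 0.45021027154712084 q [0.08 0.13 1.77 0.   1.23 0.17]
```

View pics/k2.png

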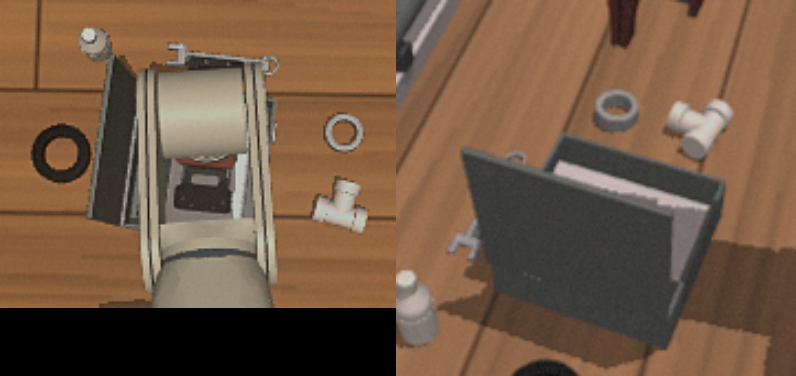

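View pics/w2.png

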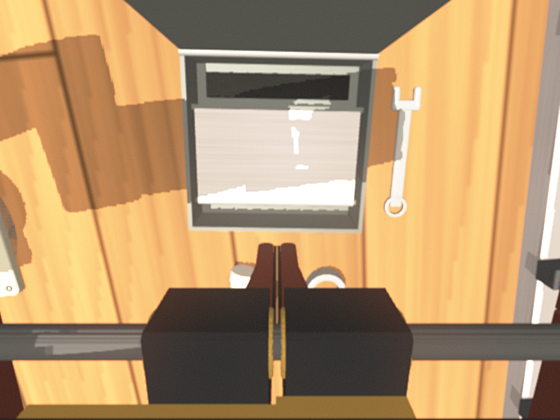

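The wrist view shows the flap lying flat, spanning rows ~107-205 inside the case between columns 195-360. In the side view the case stands unmoved. Now over the cover to its outer side.

arm_command(increments=[[[0.1,-3.9,0],0],[[0.1,-3.9,0],0],[[0.1,-3.9,0],0],[[0.1,-3.9,0],0],[[0.1,-3.9,0],0],[[0,-0.5,0],0]])

```text
t: 7.8
ee_pos: [524.8, 255.8, 313.2]
orientation: [3.131, -0.141, -0.022]
ft_force: [0.4, -0.1, -0.8]
width: 0.3
```

```bash
python3 p.py
```

```text
t 7.8 case xyz -7.806036053006147 170.78737700793528 313.16186744521326 toolx yaw -5.152090192695318 F [ 0.45 -0.14 -0.81] w 0.3026665147405574 q [0.43 0.28 1.62 0.   1.26 0.52]
```

arm_command(increments=[[[0.2,0,2],0],[[0.2,0,2],0],[[0.2,0,2],0],[[0.2,0,1],0],[[0,0,0],0]])

```text
t: 8.3
ee_pos: [526.8, 252.0, 231.5]
orientation: [3.123, -0.135, -0.044]
ft_force: [0.3, 0.5, -0.9]
width: 0.3
```

```bash
python3 look.py k3
```

```text
t 8.3 case xyz -5.4369446330620885 167.24484336736253 231.49062734530557 toolx yaw -4.971881525906946 F [ 0.26  0.52 -0.88] w 0.322681999241873 q [ 0.43  0.37  1.69 -0.    1.11  0.51]
```

View pics/k3.png

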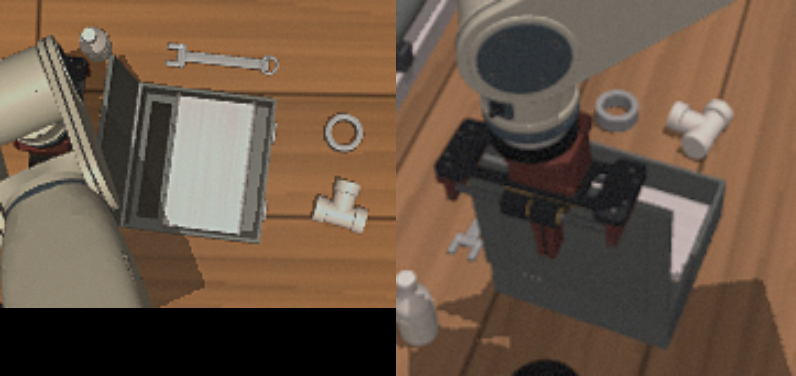

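The top view shows the flap flat, with its free edge running parallel to the case. The fingers hang at about (548,240) in the side picture, outside the cover and short of touching it. Now I'll push the cover towards -y.

arm_command(increments=[[[0.1,0.6,0],0],[[0.1,0.6,0],0],[[0.1,0.6,0],0],[[0,0.5,0],0],[[0,0.5,0],0],[[0,0.5,0],0],[[0,0.5,0],0]])

```text
t: 9.1
ee_pos: [529.2, 212.1, 238.1]
orientation: [3.128, -0.137, -0.03]
ft_force: [-1.0, 2.9, 0.5]
width: 0.7
```

```bash
python3 p.py
```

```text
t 9.1 case xyz 0.6427887390488493 127.74387446850164 238.0962199645251 toolx yaw -5.006848588226632 F [-0.99  2.92  0.51] w 0.6948648378611707 q [ 0.36  0.34  1.73 -0.    1.1   0.45]
```

Contact: 2.9 N at y≈128, as expected. Pushing on.

arm_command(increments=[[[0,0.6,0],0],[[0,0.6,0],0],[[0,0.6,0],0],[[0,0.6,0.1],0],[[0,0.6,0.1],0],[[0,0.6,0.1],0]])

```text
t: 9.7
ee_pos: [525.8, 174.3, 236.0]
orientation: [3.13, -0.136, -0.029]
ft_force: [-1.9, 1.7, 1.3]
width: 0.1
```

```bash
python3 p.py
```

```text
t 9.7 case xyz 0.8770116387201308 89.79974702528438 235.97902331930877 toolx yaw -4.983076762125081 F [-1.89  1.7   1.32] w 0.12043296526048419 q [ 0.3   0.31  1.76 -0.    1.09  0.39]
```

arm_command(increments=[[[0,0.6,0.1],0],[[0,0.6,0.2],0],[[0,0.6,0.2],0],[[0,0.6,0.3],0],[[0,0.6,0.3],0],[[0,0.6,0.3],0],[[0,0.5,0.3],0]])

```text
t: 10.4
ee_pos: [522.1, 128.8, 218.3]
orientation: [3.129, -0.136, -0.027]
ft_force: [0.5, 1.1, 1.5]
width: 0.3
```

```bash
python3 p.py
```

```text
t 10.4 case xyz 1.4783603827782363 44.155083710596905 218.32579502645893 toolx yaw -4.987191788799637 F [0.49 1.13 1.51] w 0.3302283186618635 q [ 0.22  0.31  1.81 -0.    1.04  0.31]
```

arm_command(increments=[[[0,0.6,0.3],0],[[0,0.6,0.4],0],[[0,0.5,0.4],0],[[0,0.5,0.4],0],[[0,0.5,0.4],0],[[0,0.5,0.5],0],[[0,0.5,0.5],0]])

```text
t: 11.1
ee_pos: [518.0, 87.8, 187.1]
orientation: [3.128, -0.136, -0.027]
ft_force: [0.1, 0.4, 1.7]
width: 0.1
```

```bash
python3 p.py
```

```text
t 11.1 case xyz 1.242969362865411 2.9137619031921784 187.06490069753391 toolx yaw -4.973396306630642 F [0.08 0.42 1.68] w 0.145320079997498 q [ 0.15  0.33  1.87 -0.01  0.96  0.24]
```

arm_command(increments=[[[0,0.4,0.5],0],[[0,0.4,0.5],0],[[0,0.4,0.5],0],[[0,0.3,0.5],0],[[0,0.3,0.5],0],[[0,0.3,0.5],0],[[0,0.2,0.5],0]])

```text
t: 11.8
ee_pos: [514.9, 61.9, 148.8]
orientation: [3.128, -0.136, -0.028]
ft_force: [-0.1, -0.4, 1.4]
width: 0.7
```

```bash
python3 p.py
```

```text
t 11.8 case xyz 0.5868485151382042 -23.184612287310905 148.78186408886953 toolx yaw -4.977146574109566 F [-0.06 -0.42  1.37] w 0.650429064039167 q [ 0.1   0.38  1.91 -0.01  0.87  0.19]
```

arm_command(increments=[[[0,0.2,0.5],0],[[0,0.2,0.5],0],[[0,0.2,0.5],0],[[0,0.2,0.5],0],[[0,0.1,0.5],0],[[0,0.1,0.5],0],[[0,0.1,0.4],0],[[0,0,0.4],0]])

```text
t: 12.6
ee_pos: [512.9, 49.3, 107.2]
orientation: [3.128, -0.136, -0.029]
ft_force: [0.0, -0.4, 1.5]
width: 0.5
```

```bash
python3 p.py
```

```text
t 12.6 case xyz -0.24041329224823732 -35.84414846064756 107.16226141211517 toolx yaw -4.9732055223776905 F [ 0.04 -0.4   1.53] w 0.46057072053544285 q [ 0.08  0.44  1.93 -0.01  0.78  0.17]
```

arm_command(increments=[[[0,0,0.4],0],[[0,0,0.4],0],[[0,0,0.4],0],[[0,0,0.3],0],[[0,0,0.2],0],[[0,0,0.2],0],[[0,0,0.2],0]])

```text
t: 13.3
ee_pos: [512.3, 49.2, 84.0]
orientation: [3.127, -0.135, -0.03]
ft_force: [-0.4, -0.2, 1.5]
width: 0.5
```

```bash
python3 p.py
```

```text
t 13.3 case xyz -0.8236135028081228 -36.03827099527643 84.01280519887008 toolx yaw -4.958895511429154 F [-0.38 -0.2   1.48] w 0.5234470143515446 q [ 0.08  0.48  1.94 -0.01  0.73  0.17]
```

arm_command(increments=[[[0,0,0.1],0],[[0,0,0.1],0],[[0,0,0.1],0]])

```text
t: 13.6
ee_pos: [512.3, 49.2, 80.8]
orientation: [3.127, -0.135, -0.029]
ft_force: [-0.2, -0.0, 1.4]
width: 0.3
```

```bash
python3 p.py
```

```text
t 13.6 case xyz -0.8442442298705757 -36.0791429337729 80.79670369111699 toolx yaw -4.958763323011701 F [-0.24 -0.02  1.4 ] w 0.33629884583197167 q [ 0.08  0.49  1.95 -0.01  0.73  0.17]
```

arm_command(increments=[[[0,0,0.1],0],[[0,0,0.1],0]])

```text
t: 13.8
ee_pos: [512.3, 49.1, 78.8]
orientation: [3.127, -0.135, -0.029]
ft_force: [-2.4, -1.4, 10.9]
width: 0.6
```

```bash
python3 p.py
```

```text
t 13.8 case xyz -0.833133623565061 -36.15878936587531 78.77994408250137 toolx yaw -4.962938330787583 F [-2.36 -1.45 10.93] w 0.598524182343692 q [ 0.08  0.49  1.95 -0.01  0.72  0.17]
```

arm_command(increments=[[[0,0,0.05],0]])

```text
t: 13.9
ee_pos: [512.3, 49.1, 78.7]
orientation: [3.127, -0.135, -0.029]
ft_force: [-3.4, -2.1, 12.0]
width: 1.0
```

```bash
python3 p.py
```

```text
t 13.9 case xyz -0.820864164255409 -36.17083905794533 78.74942056555676 toolx yaw -4.962772513775936 F [-3.42 -2.14 12.02] w 0.9992026377654082 q [ 0.08  0.49  1.95 -0.01  0.72  0.17]
```

The cover sits hard on its stop at 78.7 mm. I'll lift off and move aside towards -y to check.

arm_command(increments=[[[0,0,-0.5],0],[[0,0,-1],0],[[0,0,-4],0],[[0,0,-4.5],0],[[0,0,-4.5],0],[[0,4.5,0],0],[[0,4.5,0],0],[[0,4.5,0],0],[[0,4.5,0],0],[[0,4.5,0],0],[[0,4.5,0],0],[[0,0,0],0]])

```text
t: 15.1
ee_pos: [493.3, -226.1, 241.3]
orientation: [3.126, -0.125, -0.015]
ft_force: [-0.3, 0.9, -0.1]
width: 0.5
```

```bash
python3 look.py k4
python3 - <<'E'
from h import *
for n in("top","side"):cv2.imwrite(f"pics/{n}4.png",get_image(n)[:,:,::-1])
a=cv2.imread("pics/top4.png")[160:280,180:350]; cv2.imwrite("pics/topz4.png",cv2.resize(a,None,fx=4.7,fy=4.7,interpolation=cv2.INTER_CUBIC))
a=cv2.imread("pics/side4.png")[180:310,200:350]; cv2.imwrite("pics/sidez4.png",cv2.resize(a,None,fx=4.6,fy=4.6,interpolation=cv2.INTER_CUBIC))
E
```

```text
t 15.1 case xyz 6.145554241147924 -311.8803708020486 241.33691393532735 toolx yaw -4.601163109591635 F [-0.35  0.88 -0.05] w 0.5076082613926113 q [-0.44  0.28  1.79 -0.02  1.07 -0.35]
```

View pics/topz4.png

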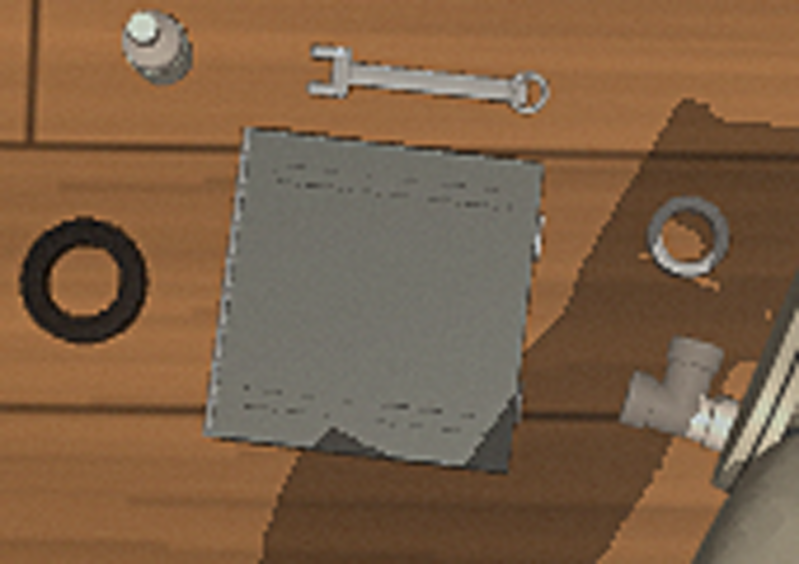

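View pics/sidez4.png

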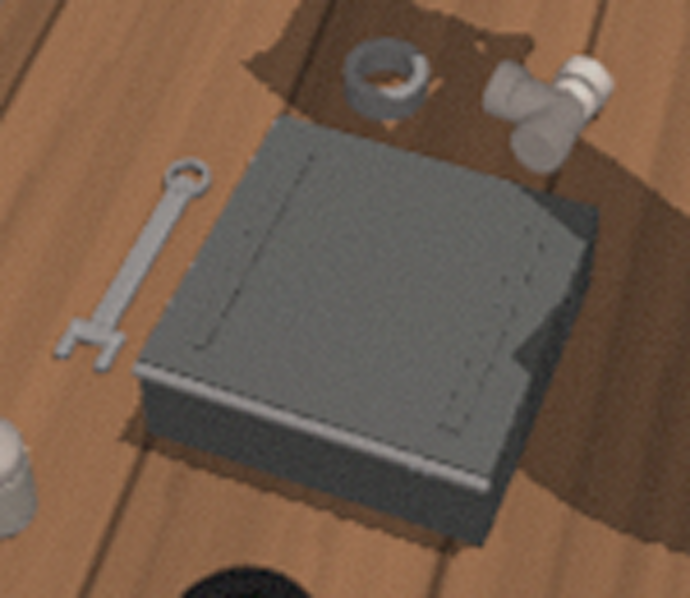

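The cover lies shut on the rim in both views. The corners and the neighbouring things sit at the same pixels as before (case foot (487,543), wrench, tape, oil, collar and tee). One numerical check of the shut edge, then I'll hand in.

Run:
```python
from p import *
T=lambda x,y:(180+(x+.5)/4.7-.5,160+(y+.5)/4.7-.5)
S=lambda x,y:(200+(x+.5)/4.6-.5,180+(y+.5)/4.6-.5)
for a,b in((T(541,163),S(280,115)),(T(507,472),S(599,208)),(T(245,128),S(137,362))):print(*tri(a,b))
print(plane("side",S(484,545),0),plane("side",S(150,432),0))
print(close_job())
```

```text
[611.4  -29.11  84.68] 3.0744883234255034
[395.32  -8.18  83.49] 0.5512493464295918
[632.58 180.07  86.24] 3.287723413176856
[416.83 193.92   0.  ] [634.02 172.35   0.  ]
the job is handed in; nothing more can be done
None
```

I closed the case with pushes of the shut fingers only, and handed the job in at about 15 s. First I pushed the flap down flat, then I pushed the cover over from outside until it was shut. Nothing was pinched or lifted.

**Flap:** it met its hard stop with the fingertip at z = 54.1 mm, against 54 mm expected. The force peaked at about 21 N there and was about 3 N on the way. The wrist, top and side pictures then showed it lying flat before I touched the cover.

**Cover:** it met its hard stop at z = 78.7 mm, against 79 mm expected. The force there was about 12 N, and 1–3 N on the way. Both fixed cameras show it lying shut on the rim.

**Case and other things:** the case's lower corners moved by about 2 mm or less, and the oil bottle, tape, collar, tee and wrench are where they were. I did not check the bin and carton again, but the arm did not work near them.

**One disagreement:** triangulating the shut cover's corners from the two cameras gave 83–86 mm, not 79 mm. The free edge and the hinge side read about equally high, so the cover is level. The same method read the case's 70 mm rim as 76 mm before I moved anything. I take this as camera error, not a gap under the cover.

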